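Tip the copper plate up against the drying fence

TASK

Two flat metal plates lie side by side on the grey drying stand, their front edges jutting out over its front. Tip the copper-coloured plate up on its back edge so that it stands in its own half of the stand, leaning squarely against the fence, and let go of it. Leave the steel plate lying as it is.

Things in the scene. Friction and masses are not known exactly. Their poses are not given: they have to be found in the camera images.
- copper_plate: Loose copper-coloured plate, 90 (x) by 100 (y) by 6 mm, 0.25 to 0.5 kg. Origin: centre of its underside; x points to the fence, y along it, z up as it lies. It lies level on the stand's ledge, in the left or right half, back edge a few mm short of the fence, front 20 to 35 mm jutting past the stand's front, underside 40 mm above the bench. Tipped past vertical it falls to the fence and stays.
- steel_plate: Plate of the same size and axes, about 0.35 kg, but silver-grey steel, lying in the other half of the stand in the same way; it is to stay there.
- drying_stand: Fixed grey block with a metal fence. Origin: centre of its foot; x points away from the robot (yaw +-0.35) to the fence, y along it, z up. Block: 270 mm wide (y), x -50 to +45, level ledge at z = 40 mm. Fence: 262 mm wide, 6 mm thick, foot of its front face at x = +20, z = 40, leaning back 10 degrees to a top edge at z = 105 mm. Halves centred at y = +62 and -62 mm.

How it is judged:
By the outcome, as a careful person would: the job done as asked, in the order asked, and still so for the second after the job is handed in, with the robot touching nothing.
It also fails if it takes over 35 s, if anything falls off the work surface, if the arm or the gripper's body presses on something with over 40 N, if the wrist force passes 120 N, or if a joint passes its speed limit or range.

ROBOT

A 6-joint arm with a two-finger parallel gripper is mounted at the origin on a cart in front of the work surface, level with it; the furniture and walls round the work are solid. World frame = base frame: x ahead of the robot, y to its left, z up, the work surface at z = 0. Lengths are in m, angles in rad, forces in N, time in s.
With the tool pointing down it reaches from about 0.35 to 0.875 m from the base axis. Payload 4.2 kg.
Tool frame: the origin (TCP) lies between the finger pads; the fingertips stand 22 mm ahead of it and the grasp point (between the pads) lies 3 mm ahead of it; x points along the fingers, y is the direction in which the jaws open and shut, and the axes are right-handed (so a half turn about x gives the same grasp; the last joint's range is limited). The gripper opens to 87 mm and grips with 3 to 60 N. Pads are 19 mm wide; open, the fingers measure 117 mm over their backs; the gripper's body (75 mm by 190 mm) begins 51 mm behind the grasp point.
Start: joints at [1.599, 0.385, 0.008, 0, -1.194, -0.259], TCP at [0.143, 0.608, 0.22] pointing down, gripper open.
Joint ranges: [-3.14, 3.14], [-1.21, 2.06], [-1.07, 1.41], [-3.16, 2.05], [-2.99, -0.16], [-3.1, 3.1]. Speed limits (rad/s): [2.79, 2.79, 3.14, 3.14, 3.14, 3.14].

INTERFACE

Orientations are given as a unit quaternion [x, y, z, w].
In Python, from rig import telemetry, eyes, job, spotter gives the robot as it stands. The module is installed in compiled form; this text tells all that it offers.
- The arm moves only by the tool arm_command, never from a script. Its argument "steps" is a list of rows, each a list of 5 numbers: the closure in counts, from 0 (fully open) to 255 (shut), then the shift along the tool's x, y, z in mm, then the turn about the tool's x in rad. In form: [[grip, tx, ty, tz, yaw], ...]. A call has 1 to 12 rows; each row shifts and turns the commanded pose from where the row before left it, along the tool's axes as they then stand; what a row does not reach is not made up. A row lasts 1/8 s, in which the tool goes at most 62.5 mm and 10.7 degrees, less where a joint would pass 70% of its speed; a pose out of reach is approached as far as the arm can. A call with a gripper value outside its range is refused whole. The fingers move at their own pace and stop on an object; "grip_force" is the grip in N (left out, the last holds). Time passes only in rows, so rows that do not move let the fingers close. It gives the time, the measured TCP pose, the force and the opening at its end, in the units of the state.
- telemetry.get_obs(): the state, without advancing time (a new reading comes with each control period).
- eyes.capture(name): name is "scene" or "top" or "wrist"; returns a dict with "image" (480x640x3 uint8, red, green, blue), "depth" (480x640 float32, m along the optical axis (not along the pixel's ray), 0 where there is no reading), "K" (3x3 intrinsics, pixels), "cam_to_world" (4x4, takes a point from camera to world coordinates); the wrist camera has in their place "hand_eye" (4x4, takes a point from camera to tool coordinates, whose origin is the TCP and whose axes are the tool frame's). Camera axes: x right, y down, z forward; pixel columns grow to the right and rows downward; lengths in m; the calibration is good to about 2 mm. A picture is of the moment at which its call begins: read the wrist's pose just before it.
- job.sign_off(): hands the job in, once; it reports no verdict.
Trained networks look in a picture, given as the dict that the camera call returned (one of the last four; its "shot" number tells which), for a name from the list of things; names that differ only in an ending like _2 or _b are one class to them, and where a whole thing is asked for, a point or a joint stands for the part that bears it (a point fixed in the world has none). Each returns a list of dicts, best first, with "p" (0 to 1); they miss things now and then, are a little off and sometimes report something else, mostly with a low value. They report only what shows in the picture. A call takes as long as a camera call.
- spotter.boxes_of(picture, name): "centre" ([x, y, z] in m, in world coordinates, good to about 4 mm: the middle of the surface that is visible of it).
- spotter.cut_out(picture, name): "region" (480x640 bool, what is visible of it).
- spotter.pinpoint(picture, name): "centre" ([x, y, z] in m, in world coordinates, good to about 4 mm: a listed point, or the origin of a listed thing).
The state is a dict: "time_s": time; "q": joint angles; "joint_vel": joint speeds; "effort": joint torques, N m; "eef_pos": TCP position; "tcp_rot": TCP orientation; "wrist_force": force on the tool from outside, world axes, zero at the start; "torque": the same for the moment, N m; "width": finger opening in m.
Only numpy, scipy, OpenCV 4.12 (cv2) and the standard library are available. Lean on these libraries where they do the work, as an engineer would, in place of code of your own. Each camera call takes 0.05 s, during which the arm holds its last target.

## Working session

There is one attempt and no reset: what is moved stays moved. The work goes in short steps, Python scripts to look and compute and a tool call to move; the robot and the scene stay as the last step left them, time stands still between calls to the robot, and variables do not carry over. Pictures are saved under pics/ and viewed, and the job is handed in when it is done.

Besides the shell and the picture viewer there is one more tool, called after ">>>" as a command line: name --pt "numbers of a row" for each row, then --argument value for the rest. arm_command: Moves the arm, as the interface text tells. Its arguments: {"type":"object","properties":{"steps":{"type":"array","items":{"type":"array","items":{"type":"number"}}},"grip_force":{"type":"number"}},"required":["steps"]}

```bash
mkdir -p pics; cat > h.py <<'E'
import numpy as np, cv2
from rig import telemetry, eyes, job, spotter
from scipy.spatial.transform import Rotation as R
def save(p,n): cv2.imwrite('pics/'+n,p['image'][:,:,::-1])
def cloud(p,mask,T):
    K=p['K'];v,u=np.nonzero(mask&(p['depth']>0));z=p['depth'][v,u]
    c=np.c_[(u-K[0,2])/K[0,0]*z,(v-K[1,2])/K[1,1]*z,z]
    return c@T[:3,:3].T+T[:3,3]
E
python3 - <<'E'
from h import *
o=telemetry.get_obs()
for k,v in o.items(): print(k,np.round(v,3))
p=eyes.capture('top');save(p,'top1.png')
for n in ['copper_plate','steel_plate','drying_stand']:
    for f in (spotter.boxes_of,spotter.pinpoint):
        r=f(p,n);print(n,[(np.round(d['centre'],3),round(d['p'],2)) for d in r[:2]])
    r=spotter.cut_out(p,n)
    if r:
        m=r[0]['region'];c=cloud(p,m,p['cam_to_world']);print(m.sum(),np.median(c,0))
        z=np.median(c[:,2]);c=c[abs(c[:,2]-z)<.004]
        b=cv2.minAreaRect((c[:,:2]*1000).astype(np.float32));print(b,z, cv2.boxPoints(b))
p=eyes.capture('scene');save(p,'scene1.png')
E
```

```text
time_s 0.0
q [ 1.599  0.386  0.007 -0.    -1.194 -0.259]
joint_vel [-0.001 -0.     0.001 -0.001  0.001 -0.   ]
effort [-0.0000e+00 -3.9067e+01  1.8741e+01  4.2200e+00  1.1000e-02 -0.0000e+00]
eef_pos [0.143 0.608 0.219]
tcp_rot [-0.702  0.082  0.702  0.081]
wrist_force [-0.39   0.283  0.31 ]
torque [-0.039  0.05   0.022]
width 0.087
copper_plate [(array([ 0.601, -0.137,  0.047]), 0.96), (array([ 0.625, -0.011,  0.045]), 0.58)]
copper_plate [(array([ 0.6  , -0.137,  0.039]), 0.91)]
2628 [ 0.60297454 -0.13755789  0.04646751]
((603.704833984375, -137.666748046875), (99.18630981445312, 89.75440979003906), 81.3291015625) 0.04646750558342905 [[ 551.86395 -179.92746]
 [ 640.59247 -193.45871]
 [ 655.5457   -95.40604]
 [ 566.8172   -81.87479]]
steel_plate [(array([ 0.622, -0.011,  0.047]), 0.74), (array([ 0.657, -0.083,  0.051]), 0.33)]
steel_plate [(array([ 0.62 , -0.008,  0.041]), 0.67)]
2835 [ 0.62485031 -0.01132497  0.04647826]
((625.6787109375, -12.024234771728516), (103.53202056884766, 91.76839447021484), 80.58966827392578) 0.046478260972297236 [[571.94806  -55.59137 ]
 [662.4815   -70.595856]
 [679.40936   31.5429  ]
 [588.8759    46.547386]]
drying_stand [(array([ 0.658, -0.082,  0.053]), 0.61)]
drying_stand [(array([ 0.642, -0.085,  0.001]), 0.64)]
```

View pics/top1.png

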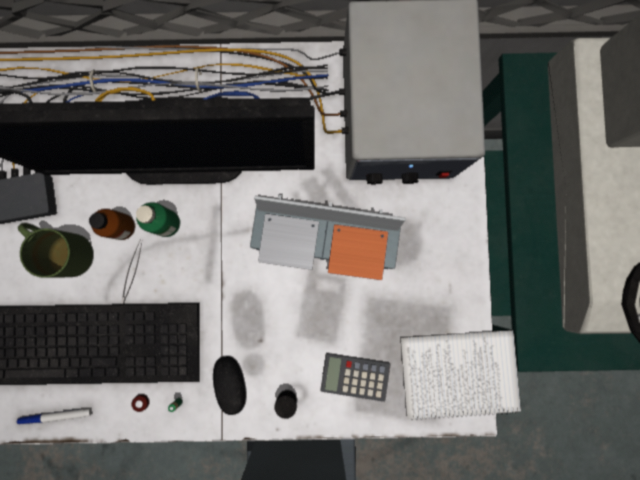

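View pics/scene1.png

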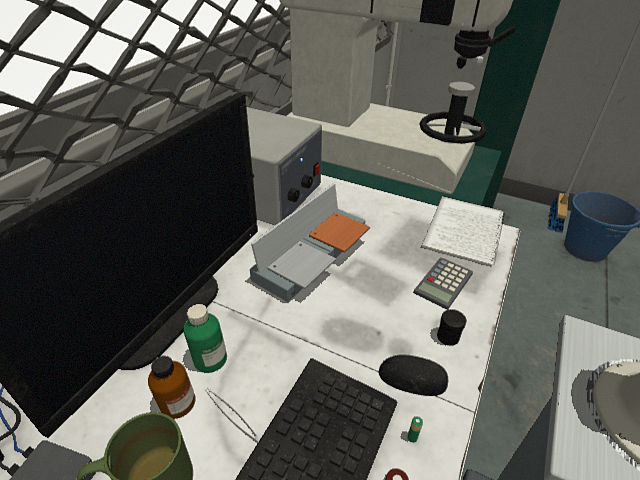

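The copper plate is in the right half, centred about (0.604, -0.138), yaw about -8.7°. The tool stays vertical, so I plan to push the front edge with the sides of both fingers, jam the back edge at the fence foot, and then follow an arc. First I'll move near it.

>>> arm_command --pt "75 0 46 -38 0" --pt "75 0 46 -38 0" --pt "75 0 46 -38 0" --pt "75 0 46 -38 0" --pt "75 0 46 -38 0" --pt "75 0 46 -38 0" --pt "75 0 46 -38 0" --pt "75 0 46 -38 0" --pt "75 0 46 -38 0" --pt "75 0 46 -38 0" --pt "75 0 46 -38 0" --pt "75 0 46 -38 0"

```text
time_s: 2.05
eef_pos: [0.4614, -0.0352, 0.2204]
tcp_rot: [0.703, -0.081, -0.702, -0.082]
wrist_force: [0.9, 1.6, -0.2]
width: 0.0617
```

>>> arm_command --pt "75 0 36 -28 0" --pt "75 0 36 -28 0" --pt "75 0 0 0 -0.08" --pt "75 0 0 0 0" --pt "75 0 0 0 0"

```text
time_s: 2.68
eef_pos: [0.4985, -0.1158, 0.22]
tcp_rot: [0.705, -0.053, -0.705, -0.053]
wrist_force: [-0.4, -0.2, 0.3]
width: 0.0613
```

```bash
cat > m.py <<'E'
from h import *
import sys
o=telemetry.get_obs()
for k in ['time_s','q','eef_pos','wrist_force','width']: print(k,np.round(o[k],3))
Rt=R.from_quat(o['tcp_rot']).as_matrix();print(np.round(Rt,3))
T=np.eye(4);T[:3,:3]=Rt;T[:3,3]=o['eef_pos']
p=eyes.capture('wrist');save(p,sys.argv[1]+'.png')
T=T@p['hand_eye'];print('cam',T[:3,3])
for n in ['copper_plate','steel_plate','drying_stand']:
    r=spotter.cut_out(p,n)
    if not r: print(n,'none');continue
    m=r[0]['region'];c=cloud(p,m,T);z=np.median(c[:,2]);print(n,r[0]['p'],m.sum(),'z',z)
    c=c[abs(c[:,2]-z)<.003];b=cv2.minAreaRect((c[:,:2]*1000).astype(np.float32));print(b,cv2.boxPoints(b).round(1).tolist())
E
python3 m.py w1
```

```text
time_s 2.675
q [ 0.089  0.192 -0.265 -0.    -1.114  1.33 ]
eef_pos [ 0.499 -0.116  0.22 ]
wrist_force [-0.412 -0.169  0.347]
width 0.061
[[ 0.    -0.151 -0.989]
 [ 0.    -0.989  0.151]
 [-1.    -0.    -0.   ]]
cam [ 0.56589229 -0.12763394  0.38519232]
copper_plate 0.91 11227 z 0.04615719705695115
((599.97802734375, -138.4130401611328), (100.24378967285156, 89.19676971435547), 81.24723815917969) [[548.2999877929688, -181.1999969482422], [636.4000244140625, -194.6999969482422], [651.7000122070312, -95.69999694824219], [563.5, -82.0999984741211]]
steel_plate 0.94 11250 z 0.04623034275703117
((621.8892822265625, -12.009944915771484), (100.72400665283203, 89.90611267089844), 80.46112060546875) [[569.2000122070312, -54.20000076293945], [657.9000244140625, -69.0999984741211], [674.5999755859375, 30.200000762939453], [585.9000244140625, 45.099998474121094]]
drying_stand 0.59 22891 z 0.0684517826372556
((664.22509765625, -85.344970703125), (259.79437255859375, 2.86859130859375), 80.48379516601562) [[641.2999877929688, -213.1999969482422], [644.2000122070312, -213.6999969482422], [687.0999755859375, 42.5], [684.2999877929688, 43.0]]
```

View pics/w1.png

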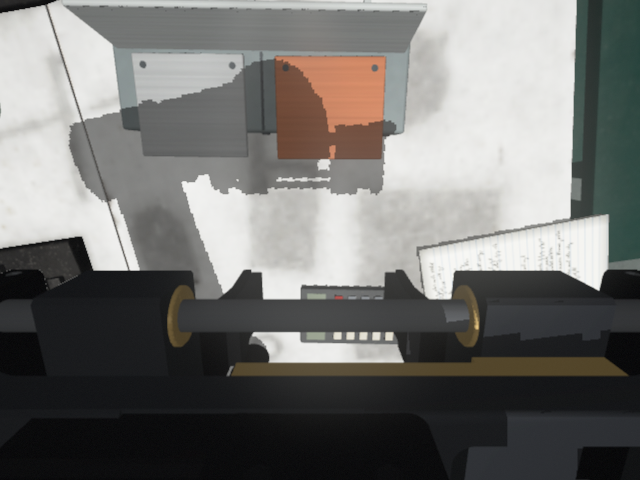

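The wrist view shows the copper plate (cols 275–385, rows 55–158) in the right half and steel in the left, with a divider line at col ~262. The fence yaw is about -9.5°. In the stand frame, copper is centred at (-30, -63) mm, so its back edge is about 5 mm short of the fence. Next I'll lower the tool in front of the plate.

>>> arm_command --pt "75 0 5.5 -28 0.014" --pt "75 58 0 0 0" --pt "75 58 0 0 0" --pt "75 56 0 0 0" --pt "75 6 0 0 0" --pt "75 0 0 0 0" --pt "75 0 0 0 0"

```text
time_s: 3.75
eef_pos: [0.5276, -0.1257, 0.0445]
tcp_rot: [0.707, -0.058, -0.703, -0.058]
wrist_force: [0.0, -0.1, -0.4]
width: 0.0613
```

>>> arm_command --pt "75 0 0 -10 0" --pt "75 0 0 -5 0" --pt "75 0 0 -3 0" --pt "75 0 0 -3 0" --pt "75 0 0 0 0"

```text
time_s: 4.38
eef_pos: [0.5457, -0.1293, 0.0416]
tcp_rot: [-0.704, 0.058, 0.705, 0.058]
wrist_force: [-0.8, 0.7, 2.1]
width: 0.0613
```

```bash
python3 m.py w2
```

```text
time_s 4.375
q [ 0.056  0.47  -0.368 -0.    -0.734  1.35 ]
eef_pos [ 0.546 -0.129  0.042]
wrist_force [-0.771  0.721  2.141]
width 0.061
[[-0.001 -0.164 -0.986]
 [ 0.    -0.986  0.164]
 [-1.     0.     0.001]]
cam [ 0.61321338 -0.1419954   0.20670036]
copper_plate 0.62 42804 z 0.04627649989112628
((600.2347412109375, -138.65420532226562), (100.18849182128906, 90.41079711914062), 80.66936492919922) [[547.5, -180.8000030517578], [636.7000122070312, -195.39999389648438], [653.0, -96.5999984741211], [563.7000122070312, -81.9000015258789]]
steel_plate 0.59 30526 z 0.04632581437063818
((620.0804443359375, -22.604419708251953), (80.98930358886719, 89.82795715332031), 80.35981750488281) [[569.0, -55.0], [657.5999755859375, -70.0], [671.0999755859375, 9.800000190734863], [582.5999755859375, 24.799999237060547]]
drying_stand 0.78 50799 z 0.05312848190860399
((656.2591552734375, -115.79571533203125), (197.9840087890625, 2.5977630615234375), 80.41063690185547) [[638.5, -213.1999969482422], [641.0, -213.60000610351562], [674.0, -18.399999618530273], [671.5, -18.0]]
```

View pics/w2.png

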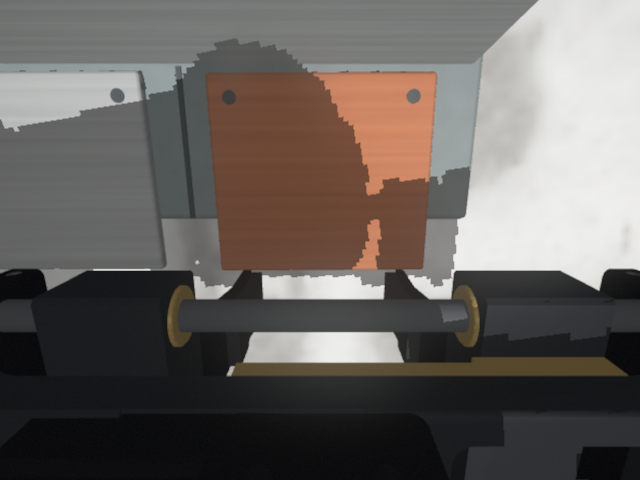

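The fingers (at cols 245 and 400) now sit just at the copper front edge (row ~268). I'll push the plate back to the fence.

>>> arm_command --pt "75 0 0 -2 0" --pt "75 0 0 -2 0" --pt "75 0 0 0 0"

```text
time_s: 4.95
eef_pos: [0.5502, -0.13, 0.0417]
tcp_rot: [-0.705, 0.058, 0.705, 0.058]
wrist_force: [-2.0, -0.1, -0.1]
width: 0.0619
```

>>> arm_command --pt "75 0 0 -1 0" --pt "75 0 0 -1 0" --pt "75 0 0 0 0"

```text
time_s: 5.32
eef_pos: [0.5504, -0.1301, 0.0415]
tcp_rot: [-0.703, 0.058, 0.706, 0.058]
wrist_force: [-5.3, 1.3, 2.8]
width: 0.0617
```

>>> arm_command --pt "75 0 0 -1 0" --pt "75 0 0 0 0"

```text
time_s: 5.58
eef_pos: [0.5505, -0.1302, 0.0415]
tcp_rot: [-0.703, 0.058, 0.707, 0.058]
wrist_force: [-7.2, 1.2, 3.8]
width: 0.0617
```

>>> arm_command --pt "75 0 0 -2 0" --pt "75 0 0 -2 0" --pt "75 -3 0 0 0" --pt "75 -3 0 -0.5 0" --pt "75 -4 0 -0.5 0" --pt "75 0 0 0 0"

```text
time_s: 6.32
eef_pos: [0.5517, -0.1305, 0.0496]
tcp_rot: [-0.7, 0.059, 0.71, 0.059]
wrist_force: [-9.9, 4.3, 0.1]
width: 0.0612
```

```bash
python3 m.py w3 | grep -A1 -E "eef|copper"; python3 -c "
from h import *
p=eyes.capture('scene');save(dict(image=cv2.resize(p['image'][160:340,220:420],(800,720))[:600]),'s3.png')"
```

```text
eef_pos [ 0.552 -0.131  0.05 ]
wrist_force [-9.905  4.347  0.122]
--
copper_plate 0.7 40884 z 0.049786965544306394
((605.0103759765625, -139.77694702148438), (100.15066528320312, 88.88074493408203), 80.33885955810547) [[552.7999877929688, -181.6999969482422], [640.4000244140625, -196.60000610351562], [657.2000122070312, -97.9000015258789], [569.5999755859375, -83.0]]
```

View pics/s3.png

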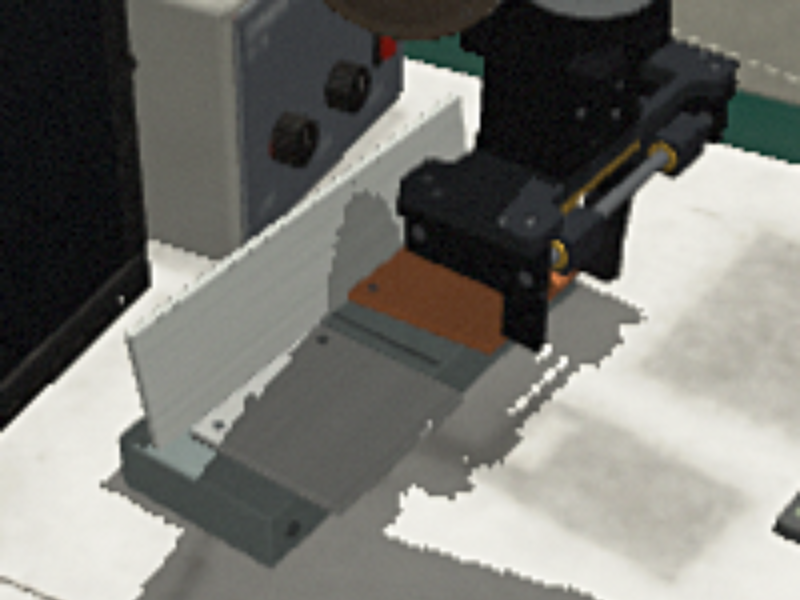

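View pics/w3.png

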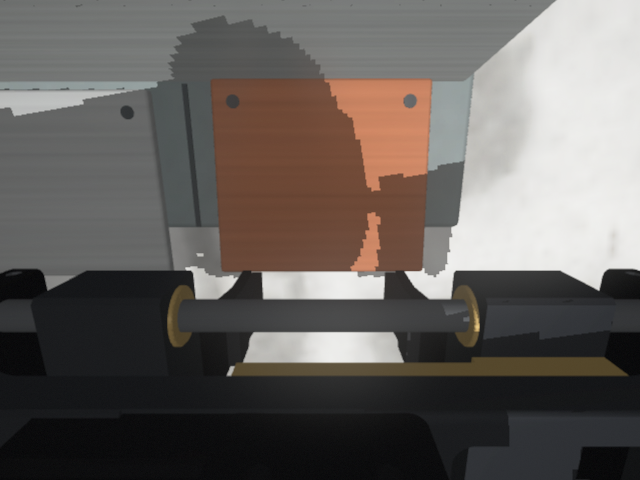

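Copper's median height rose from 46 to 50 mm, so its front is lifting squarely under friction while the back stays at the fence. I'll continue along the arc.

>>> arm_command --pt "75 -6 0 -1 0" --pt "75 -7 0 -1.5 0" --pt "75 -5 0 -1.5 0" --pt "75 -5 0 -2 0" --pt "75 0 0 0 0"

```text
time_s: 7.2
eef_pos: [0.5574, -0.1316, 0.0731]
tcp_rot: [-0.7, 0.059, 0.71, 0.059]
wrist_force: [-12.4, 4.3, 2.0]
width: 0.0617
```

```bash
cat > tl.py <<'E'
from h import *
import sys
o=telemetry.get_obs()
Rt=R.from_quat(o['tcp_rot']).as_matrix();T=np.eye(4);T[:3,:3]=Rt;T[:3,3]=o['eef_pos']
print(np.round(o['eef_pos'],4),np.round(o['wrist_force'],1),Rt[:,0].round(3))
p=eyes.capture('wrist');save(p,sys.argv[1]+'.png')
T=T@p['hand_eye'];r=spotter.cut_out(p,'copper_plate')
if r:
    c=cloud(p,r[0]['region'],T);c0=np.median(c,0);c=c[np.linalg.norm(c-c0,axis=1)<.07]
    c=c-np.median(c,0);n=np.linalg.svd(c,full_matrices=False)[2][2];n*=np.sign(n[2])
    print('p',r[0]['p'],'centre',c0.round(4),'normal',n.round(3),'tilt',np.degrees(np.arccos(n[2])),'az',np.degrees(np.arctan2(n[1],-n[0]))*-1)
E
python3 tl.py w4
```

```text
[ 0.5574 -0.1316  0.0731] [-12.4   4.3   2. ] [-0.014  0.002 -1.   ]
p 0.76 centre [ 0.6068 -0.1401  0.0623] normal [ 0.345 -0.058  0.937] tilt 20.449014687043658 az 170.5058258866521
```

View pics/w4.png

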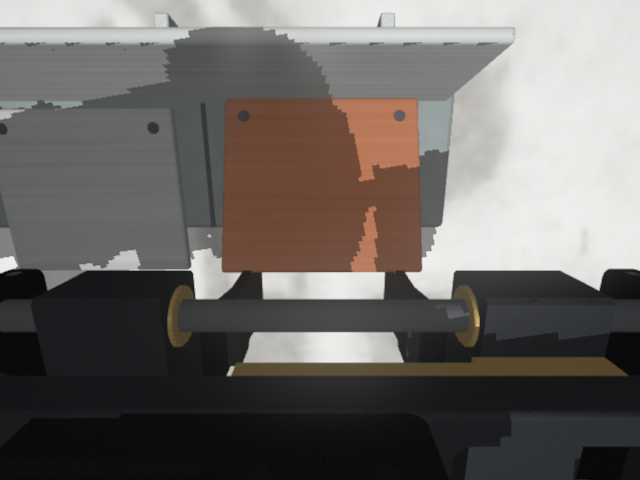

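Tilt is 20.4°, square to the fence, with no slip. Continuing.

>>> arm_command --pt "75 -5 0 -2 0" --pt "75 -4.5 0 -2 0" --pt "75 -5 0 -2.5 0" --pt "75 -4.5 0 -3 0" --pt "75 -4.5 0 -3.5 0" --pt "75 -4 0 -3.5 0" --pt "75 -4 0 -4 0" --pt "75 -4 0 -4 0" --pt "75 0 0 0 0"

```text
time_s: 8.43
eef_pos: [0.5874, -0.1366, 0.1123]
tcp_rot: [-0.704, 0.058, 0.705, 0.058]
wrist_force: [-7.3, 0.7, 9.3]
width: 0.0612
```

```bash
python3 tl.py w5
```

```text
[ 0.5874 -0.1366  0.1123] [-7.3  0.7  9.3] [-0.001 -0.001 -1.   ]
p 0.88 centre [ 0.6169 -0.1419  0.0893] normal [ 0.795 -0.134  0.592] tilt 53.6805367469958 az 170.4555154431567
```

View pics/w5.png

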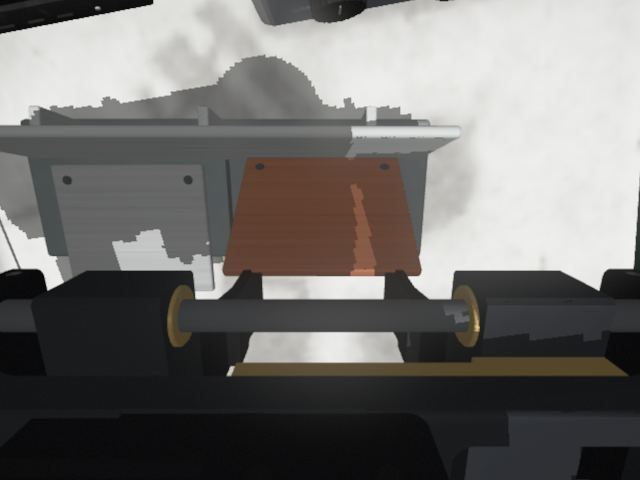

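Tilt is 54° and still square. Now mostly horizontal pushing.

>>> arm_command --pt "75 -2.5 0 -4 0" --pt "75 -2 0 -4 0" --pt "75 -2 0 -5 0" --pt "75 -2 0 -5 0" --pt "75 -1 0 -5 0" --pt "75 -1 0 -5 0" --pt "75 -1 0 -5 0" --pt "75 -0.5 0 -5 0" --pt "75 0 0 0 0"

```text
time_s: 9.65
eef_pos: [0.6302, -0.1436, 0.1272]
tcp_rot: [0.709, -0.058, -0.701, -0.057]
wrist_force: [-0.9, -0.5, 11.4]
width: 0.0611
```

```bash
python3 tl.py w6
```

```text
[ 0.6302 -0.1436  0.1272] [-0.9 -0.5 11.4] [ 0.012 -0.003 -1.   ]
p 0.67 centre [ 0.6429 -0.146   0.1061] normal [ 0.981 -0.162  0.108] tilt 83.79969295686672 az 170.64285492496242
```

View pics/w6.png

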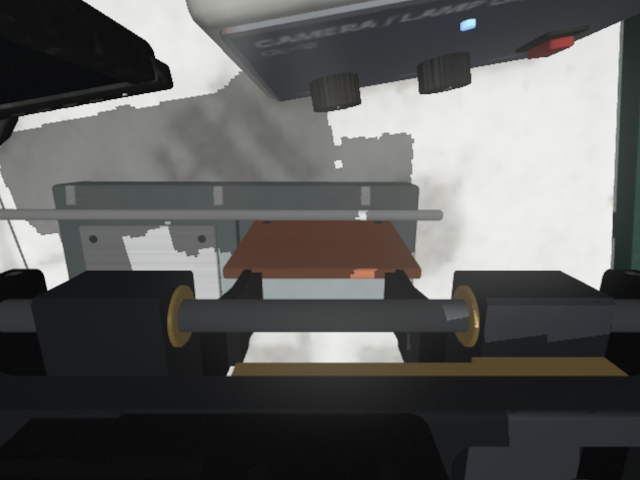

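```bash
python3 - <<'E'
from h import *
p=eyes.capture('top');save(p,'top6.png')
c=cloud(p,np.ones((480,640),bool),p['cam_to_world'])
m=(c[:,0]>.66)&(c[:,0]<1.1)&(c[:,1]<-.05)&(c[:,1]>-.45)
h=c[m&(c[:,2]>.06)]
for a in np.arange(.66,.9,.02):
    s=h[(h[:,0]>=a)&(h[:,0]<a+.02)]
    if len(s): print(round(a,2),s[:,2].max().round(3),np.median(s[:,2]).round(3),s[:,1].min().round(3),s[:,1].max().round(3))
E
```

```text
0.66 0.493 0.489 -0.166 -0.051
0.72 0.17 0.142 -0.319 -0.129
0.74 0.335 0.177 -0.329 -0.05
0.76 0.336 0.178 -0.329 -0.051
0.78 0.329 0.178 -0.329 -0.051
0.8 0.183 0.178 -0.33 -0.083
0.82 0.183 0.178 -0.329 -0.082
0.84 0.183 0.178 -0.33 -0.079
0.86 0.182 0.178 -0.329 -0.12
0.88 0.182 0.178 -0.328 -0.087
```

View pics/top6.png

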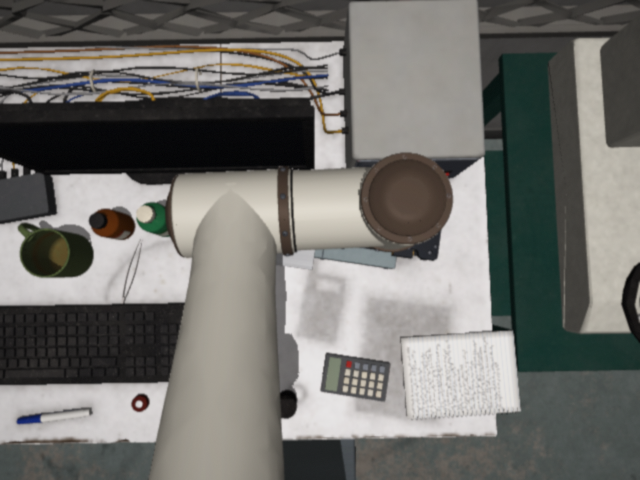

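Tilt is 84°. The box behind starts at x≈0.73 (top at 0.178), so there's enough clearance for the last ~15 mm.

>>> arm_command --pt "75 -1 0 -3 0" --pt "75 -1 0 -3 0" --pt "75 0 0 -3 0" --pt "75 0 0 -2 0" --pt "75 0 0 0 0" --pt "75 0 0 0 0"

```text
time_s: 10.55
eef_pos: [0.6399, -0.1452, 0.1276]
tcp_rot: [0.708, -0.058, -0.701, -0.057]
wrist_force: [-1.5, -0.9, 6.3]
width: 0.0615
```

```bash
python3 tl.py w7
```

```text
[ 0.6399 -0.1452  0.1276] [-1.5 -0.9  6.3] [ 0.009 -0.002 -1.   ]
p 0.68 centre [ 0.6494 -0.1472  0.1134] normal [ 0.986 -0.167  0.014] tilt 89.21378746680274 az 170.3826071384126
```

View pics/w7.png

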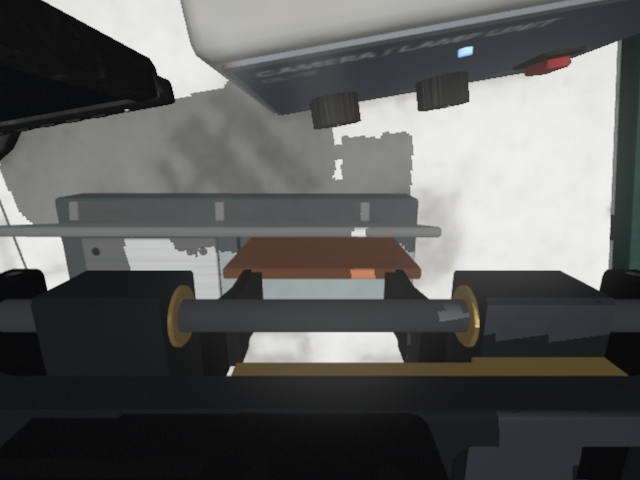

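>>> arm_command --pt "75 0 0 -1.5 0" --pt "75 0 0 -1.5 0" --pt "75 0 0 -1.5 0" --pt "75 0 0 -1.5 0" --pt "75 0 0 -1 0" --pt "75 0 0 0 0"

```text
time_s: 11.4
eef_pos: [0.647, -0.1463, 0.1275]
tcp_rot: [0.708, -0.058, -0.701, -0.057]
wrist_force: [0.7, -1.5, 5.7]
width: 0.0614
```

```bash
python3 tl.py w8
```

```text
[ 0.647  -0.1463  0.1275] [ 0.7 -1.5  5.7] [ 0.009 -0.002 -1.   ]
p 0.66 centre [ 0.6552 -0.1484  0.1212] normal [-0.986  0.165  0.036] tilt 87.92075535379472 az -9.509725885491484
```

View pics/w8.png

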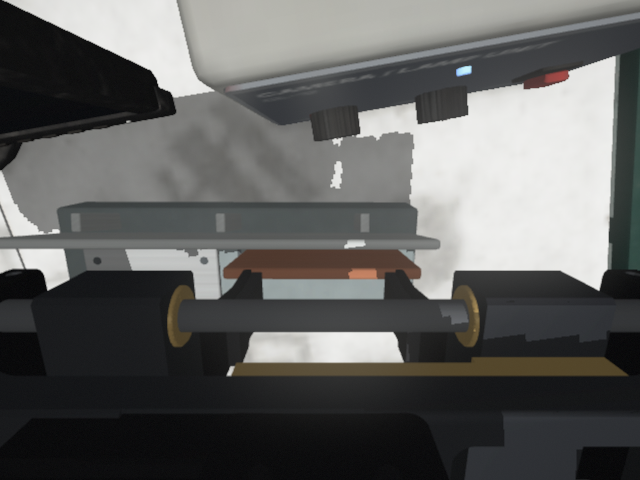

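>>> arm_command --pt "75 0 0 -1.5 0" --pt "75 0 0 -1.5 0" --pt "75 0 0 -1.5 0" --pt "75 0 0 -1 0" --pt "75 0 0 0 0"

```text
time_s: 12.12
eef_pos: [0.6522, -0.1471, 0.1271]
tcp_rot: [0.708, -0.058, -0.702, -0.057]
wrist_force: [0.4, -1.6, 5.1]
width: 0.0614
```

```bash
python3 tl.py w9
```

```text
[ 0.6522 -0.1471  0.1271] [ 0.4 -1.6  5.1] [ 0.009 -0.002 -1.   ]
p 0.77 centre [ 0.6599 -0.1496  0.128 ] normal [-0.986  0.165  0.029] tilt 88.33048300252197 az -9.513438027232663
```

View pics/w9.png

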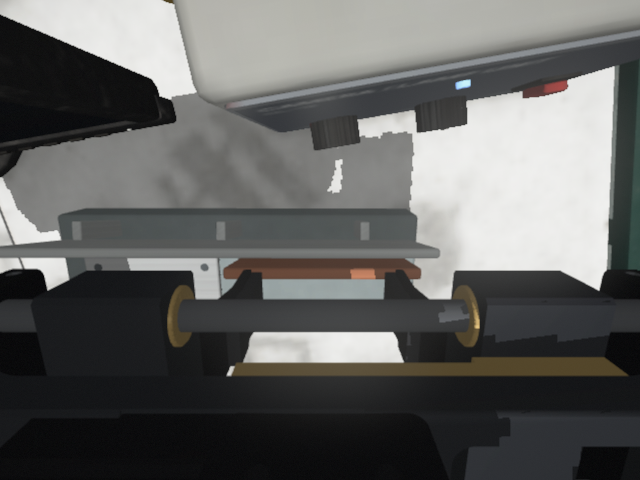

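>>> arm_command --pt "75 0 0 -1.5 0" --pt "75 0 0 -1.5 0" --pt "75 0 0 -1 0" --pt "75 0 0 0 0"

```text
time_s: 12.72
eef_pos: [0.6538, -0.1474, 0.1269]
tcp_rot: [0.706, -0.058, -0.704, -0.058]
wrist_force: [-3.0, 0.4, 8.6]
width: 0.061
```

```bash
python3 tl.py w10
```

```text
[ 0.6538 -0.1474  0.1269] [-3.   0.4  8.6] [ 0.003 -0.001 -1.   ]
p 0.84 centre [ 0.6618 -0.1491  0.1284] normal [-0.986  0.166  0.015] tilt 89.1457790917225 az -9.530072502115964
```

View pics/w10.png

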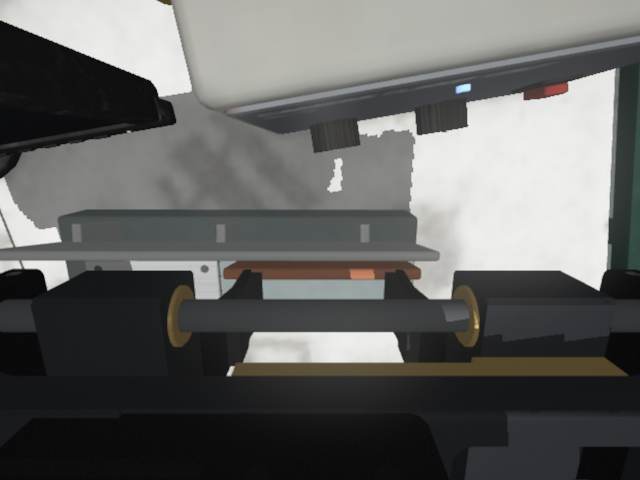

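The plate is now against the fence, since the last push met resistance. I'll back straight away.

>>> arm_command --pt "75 0 0 2 0" --pt "75 0 0 2 0" --pt "75 0 0 2 0" --pt "75 0 0 4 0" --pt "75 0 0 10 0" --pt "75 0 0 20 0" --pt "75 0 0 30 0" --pt "75 -20 0 40 0" --pt "75 -30 0 40 0" --pt "75 -20 0 0 0" --pt "75 0 0 0 0"

```text
time_s: 14.2
eef_pos: [0.5064, -0.1222, 0.1963]
tcp_rot: [0.707, -0.058, -0.703, -0.058]
wrist_force: [0.5, -0.2, -0.0]
width: 0.0613
```

```bash
python3 tl.py w11; python3 -c "
from h import *
p=eyes.capture('scene');save(dict(image=cv2.resize(p['image'][170:320,220:420],(800,600))),'s11.png')
for n in ['copper_plate','steel_plate']:
  r=spotter.cut_out(p,n)
  if r:
    c=cloud(p,r[0]['region'],p['cam_to_world']);print(n,r[0]['p'],len(c),np.percentile(c,[5,50,95],axis=0).round(3).tolist())
"; python3 m.py w11b | grep -A1 _plate
```

```text
[ 0.5064 -0.1222  0.1963] [ 0.5 -0.2 -0. ] [ 0.006  0.    -1.   ]
p 0.96 centre [ 0.5979 -0.1385  0.0462] normal [-0. -0.  1.] tilt 0.01871713429232881 az 87.37095291231304
copper_plate 0.58 1270 [[0.556, -0.179, 0.044], [0.595, -0.131, 0.046], [0.637, -0.089, 0.048]]
steel_plate 0.68 1723 [[0.58, -0.054, 0.044], [0.62, -0.006, 0.046], [0.662, 0.037, 0.048]]
copper_plate 0.89 12948 z 0.046172639138055166
((595.3360595703125, -138.0198974609375), (100.26899719238281, 89.77220916748047), 80.38683319091797) [[542.7000122070312, -180.0], [631.2000122070312, -194.89999389648438], [648.0, -96.0999984741211], [559.5, -81.0999984741211]]
steel_plate 0.91 13277 z 0.046250783824181074
((621.7816772460938, -12.106075286865234), (100.86531829833984, 89.57383728027344), 80.43441772460938) [[569.2000122070312, -54.400001525878906], [657.5999755859375, -69.30000305175781], [674.2999877929688, 30.200000762939453], [586.0, 45.099998474121094]]
```

View pics/w11.png

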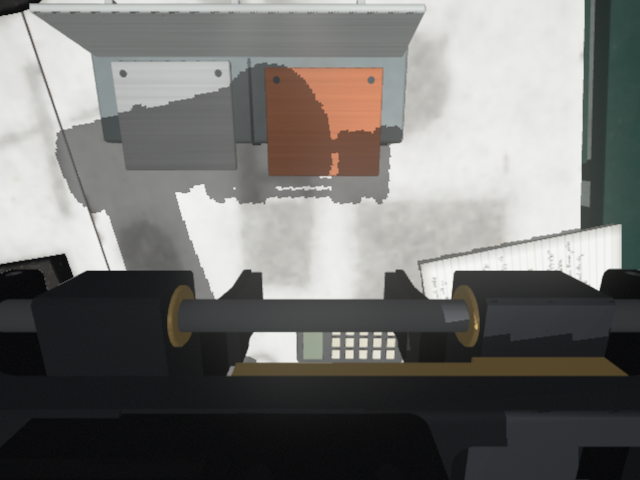

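View pics/s11.png

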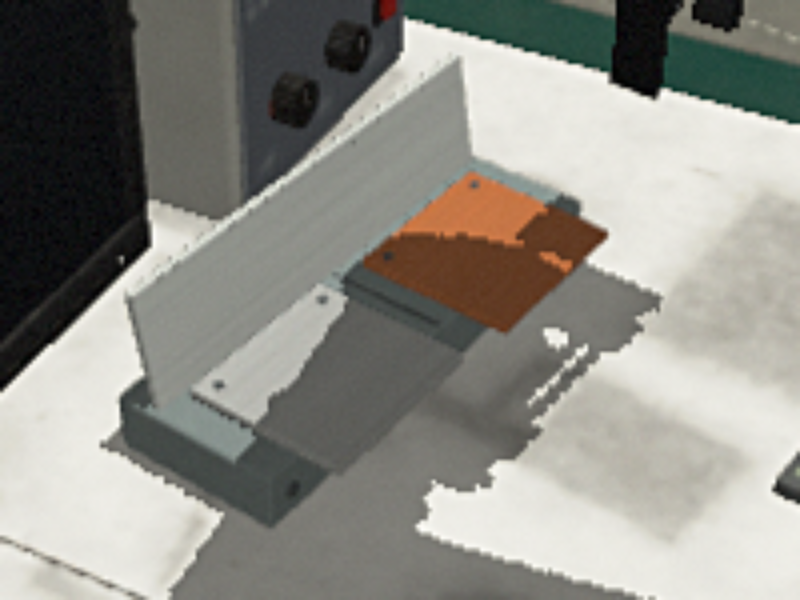

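Backing off pulled the plate down flat again, still on its own half and square; the steel plate hasn't moved. While pushing near vertical there was almost no horizontal force but about 10 N vertical. That means the plate's top edge had caught under a step in the fingers about 22 mm above the tips, so retreating dragged it back. This time I'll make contact nearer the fingertips and raise the tool relative to the plate near vertical. There is enough time, at 14.4 s of 35 s.

>>> arm_command --pt "75 48 0.5 0 0" --pt "75 48 0 0 0" --pt "75 48 0 -10 0" --pt "75 0 0 -15 0" --pt "75 0 0 -7 0" --pt "75 0 0 -4 0" --pt "75 0 0 -4 0" --pt "75 0 0 -3 0" --pt "75 0 0 -3 0" --pt "75 0 0 -3 0" --pt "75 0 0 -3 0" --pt "75 0 0 0 0"

```text
time_s: 16.15
eef_pos: [0.5562, -0.1314, 0.0503]
tcp_rot: [-0.705, 0.058, 0.705, 0.058]
wrist_force: [0.3, 0.0, 0.1]
width: 0.0616
```

```bash
python3 m.py w12|grep -A1 copper; python3 -c "
from h import *
p=eyes.capture('scene');save(dict(image=cv2.resize(p['image'][170:320,220:420],(800,600))),'s12.png')"
```

```text
copper_plate 0.84 35030 z 0.0462712146884669
((595.3544921875, -138.26266479492188), (100.39778137207031, 89.93083190917969), 80.47540283203125) [[542.7000122070312, -180.3000030517578], [631.4000244140625, -195.1999969482422], [648.0, -96.19999694824219], [559.2999877929688, -81.30000305175781]]
```

View pics/w12.png

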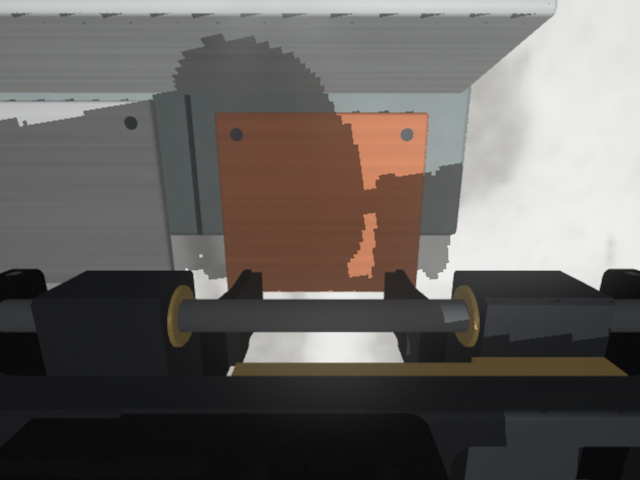

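View pics/s12.png

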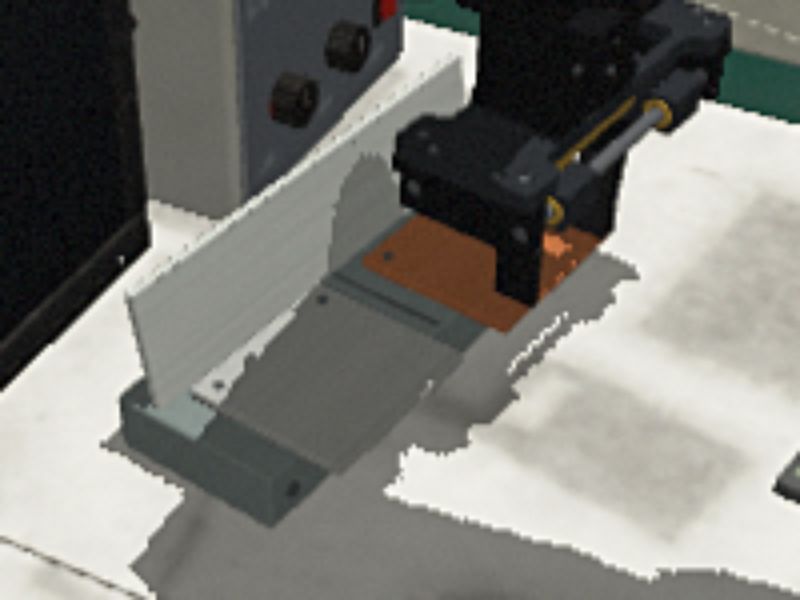

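```bash
python3 - <<'E'
from h import *
p=eyes.capture('scene');K=p['K'];T=p['cam_to_world']
for u in (346,350,353):
  for v in range(234,250,2):
    z=p['depth'][v,u];c=np.array([(u-K[0,2])/K[0,0]*z,(v-K[1,2])/K[1,1]*z,z]);print(u,v,(T[:3,:3]@c+T[:3,3]).round(3),p['image'][v,u])
E
```

```text
346 234 [ 0.568 -0.094  0.077] [10 13 15]
346 236 [ 0.568 -0.094  0.072] [21 18 16]
346 238 [ 0.568 -0.094  0.067] [11 13 12]
346 240 [ 0.567 -0.094  0.063] [17 10 11]
346 242 [ 0.567 -0.093  0.058] [10 17 15]
346 244 [ 0.57  -0.101  0.046] [92 54 34]
346 246 [ 0.566 -0.093  0.048] [96 59 35]
346 248 [ 0.564 -0.089  0.046] [99 60 33]
350 234 [ 0.54  -0.042  0.124] [17 11 16]
350 236 [ 0.558 -0.091  0.078] [ 9 12  8]
350 238 [ 0.558 -0.092  0.072] [15 12 13]
350 240 [ 0.558 -0.093  0.067] [17 15 15]
350 242 [ 0.558 -0.091  0.063] [17 18 16]
350 244 [ 0.558 -0.092  0.057] [11 16 12]
350 246 [ 0.559 -0.096  0.048] [88 50 25]
350 248 [ 0.558 -0.094  0.045] [95 53 33]
353 234 [ 0.534 -0.041  0.126] [14 17 13]
353 236 [ 0.551 -0.089  0.082] [ 9 12 10]
353 238 [ 0.552 -0.091  0.075] [10 15 13]
353 240 [ 0.552 -0.091  0.07 ] [ 5 12 14]
353 242 [ 0.552 -0.092  0.064] [16 18 19]
353 244 [ 0.552 -0.093  0.058] [5 0 4]
353 246 [ 0.552 -0.095  0.052] [38 39 37]
353 248 [ 0.57  -0.146  0.002] [126 126 122]
```

The fingers went over the plate without touching it (nothing moved). The scene depth puts the tip bottoms at about z=0.048–0.05, so at this opening the tips are only ~2 mm ahead of the TCP, not 22 mm. That means the first time I was pushing with the very tips. I'll back out and go in about 25 mm lower.

>>> arm_command --pt "75 -5 0 0 0" --pt "75 0 0 32 0" --pt "75 15 0 0 0" --pt "75 14 0 0 0" --pt "75 0 0 -6 0" --pt "75 0 0 -5 0" --pt "75 0 0 -4 0" --pt "75 0 0 -4 0" --pt "75 0 0 -3 0" --pt "75 0 0 -3 0" --pt "75 0 0 -2 0" --pt "75 0 0 0 0"

```text
time_s: 17.95
eef_pos: [0.55, -0.1305, 0.0262]
tcp_rot: [-0.704, 0.058, 0.706, 0.058]
wrist_force: [-5.3, 1.2, 2.3]
width: 0.0615
```

```bash
python3 m.py w13|grep -A1 copper; python3 -c "
from h import *
p=eyes.capture('scene');save(dict(image=cv2.resize(p['image'][170:320,220:420],(800,600))),'s13.png')"
```

```text
copper_plate 0.83 52063 z 0.04627709951148132
((604.4948120117188, -140.03497314453125), (100.28256225585938, 89.5874252319336), 80.51309204101562) [[552.0, -182.10000610351562], [640.4000244140625, -196.89999389648438], [656.9000244140625, -98.0], [568.5999755859375, -83.19999694824219]]
```

View pics/s13.png

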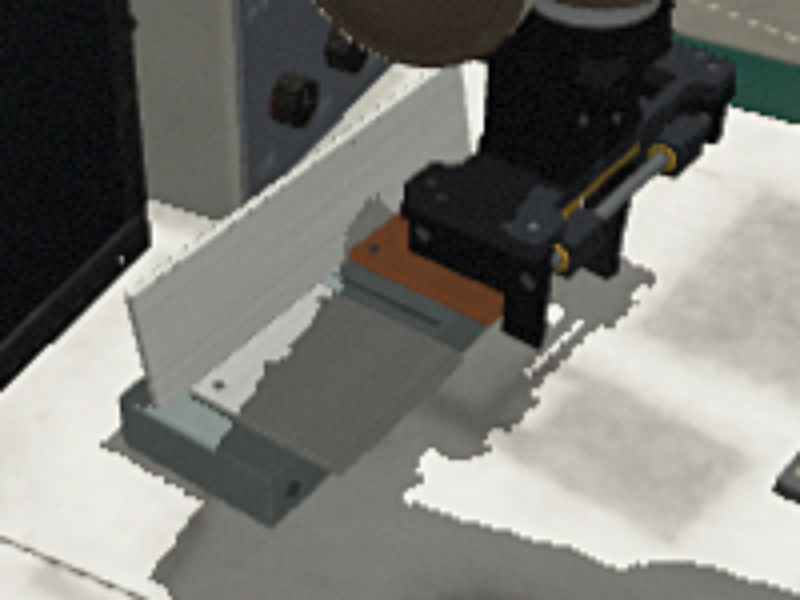

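The fingers now reach below the plate's underside and the plate is jammed against the fence. I'll repeat the arc.

>>> arm_command --pt "75 0 0 -3 0" --pt "75 0 0 -2 0" --pt "75 -3 0 0 0" --pt "75 -4 0 -0.5 0" --pt "75 -5 0 -1 0" --pt "75 -5 0 -1 0" --pt "75 -5 0 -1.5 0" --pt "75 -5 0 -1.5 0" --pt "75 -5 0 -2 0" --pt "75 0 0 0 0"

```text
time_s: 19.45
eef_pos: [0.5548, -0.1317, 0.0556]
tcp_rot: [-0.698, 0.059, 0.711, 0.059]
wrist_force: [-14.0, 4.1, 2.3]
width: 0.0611
```

```bash
python3 tl.py w14
```

```text
[ 0.5548 -0.1317  0.0556] [-14.    4.1   2.3] [-0.019  0.002 -1.   ]
p 0.97 centre [ 0.6067 -0.1404  0.0614] normal [ 0.321 -0.055  0.945] tilt 19.02724494466407 az 170.26544540184298
```

View pics/w14.png

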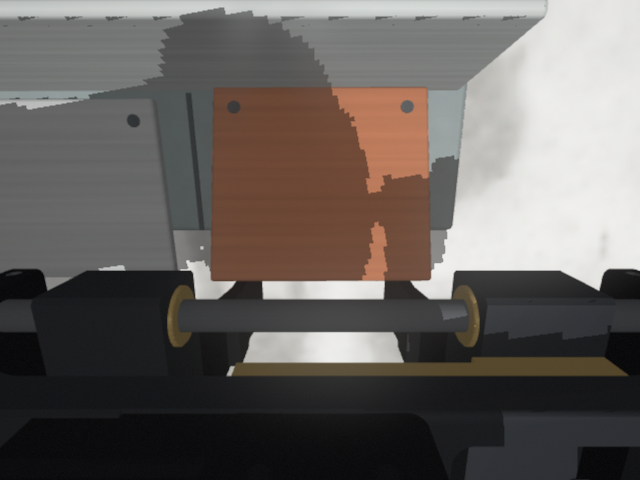

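Tilt is 19°, square, with a good grip. I'll go on with the same arc as before.

>>> arm_command --pt "75 -5 0 -2 0" --pt "75 -5 0 -2 0" --pt "75 -5 0 -2.5 0" --pt "75 -5 0 -3 0" --pt "75 -4.5 0 -3 0" --pt "75 -4.5 0 -3.5 0" --pt "75 -4 0 -4 0" --pt "75 -4 0 -4 0" --pt "75 -3.5 0 -4 0" --pt "75 0 0 0 0"

```text
time_s: 20.8
eef_pos: [0.5922, -0.1373, 0.099]
tcp_rot: [0.705, -0.058, -0.704, -0.058]
wrist_force: [-1.1, -0.1, -0.1]
width: 0.0615
```

```bash
python3 tl.py w15
```

```text
[ 0.5922 -0.1373  0.099 ] [-1.1 -0.1 -0.1] [ 0.002 -0.    -1.   ]
p 0.59 centre [ 0.6212 -0.1428  0.0962] normal [ 0.864 -0.145  0.482] tilt 61.18784728073099 az 170.4501544628233
```

View pics/w15.png

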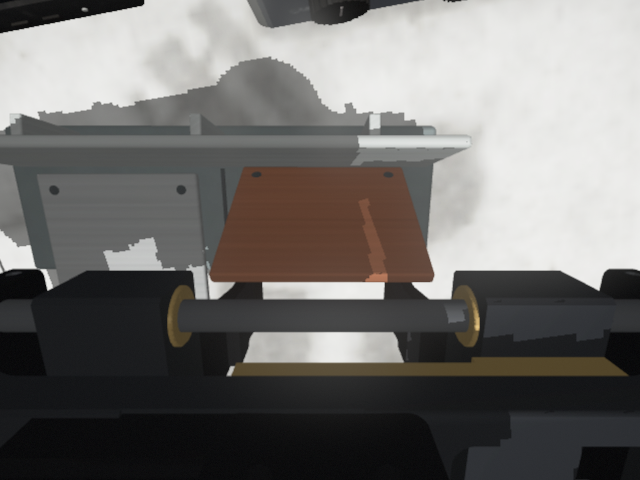

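>>> arm_command --pt "75 -1 0 -5 0" --pt "75 -1 0 -5 0" --pt "75 -0.5 0 -5 0" --pt "75 -0.5 0 -5 0" --pt "75 0 0 -5 0" --pt "75 0 0 -5 0" --pt "75 0 0 -5 0" --pt "75 0 0 -4 0" --pt "75 0 0 -4 0" --pt "75 0 0 0 0"

```text
time_s: 22.15
eef_pos: [0.6337, -0.1443, 0.1018]
tcp_rot: [0.705, -0.058, -0.705, -0.058]
wrist_force: [-0.1, -0.7, 0.0]
width: 0.0611
```

```bash
python3 tl.py w16
```

```text
[ 0.6337 -0.1443  0.1018] [-0.1 -0.7  0. ] [ 0. -0. -1.]
p 0.63 centre [ 0.6507 -0.1476  0.1182] normal [ 0.986 -0.166  0.002] tilt 89.88279678724604 az 170.42901064150936
```

View pics/w16.png

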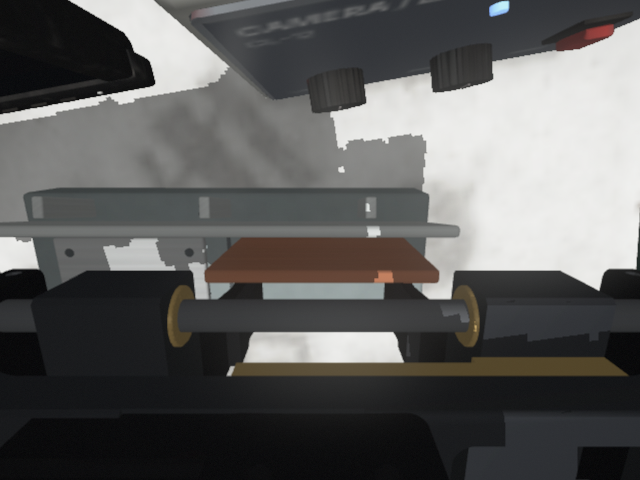

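It's vertical with near-zero forces. Next come the final millimetres past vertical.

>>> arm_command --pt "75 0 0 -2 0" --pt "75 0 0 -2 0" --pt "75 0 0 -2 0" --pt "75 0 0 -2 0" --pt "75 0 0 -2 0" --pt "75 0 0 0 0"

```text
time_s: 23.0
eef_pos: [0.6434, -0.1459, 0.1018]
tcp_rot: [-0.705, 0.058, 0.705, 0.058]
wrist_force: [0.5, 0.4, 0.6]
width: 0.0614
```

```bash
python3 tl.py w17
```

```text
[ 0.6434 -0.1459  0.1018] [0.5 0.4 0.6] [-0. -0. -1.]
```

View pics/w17.png

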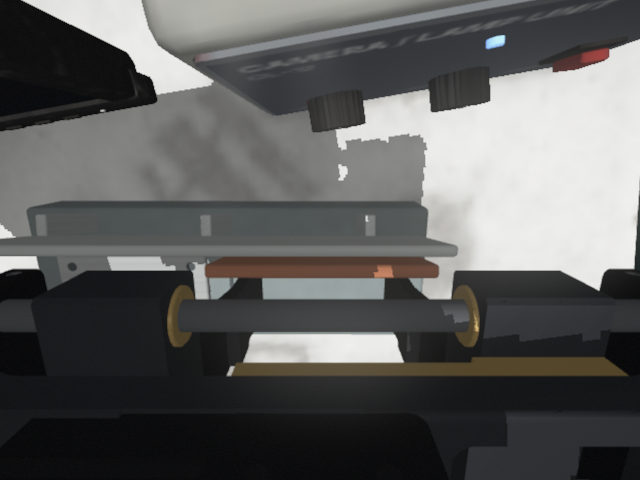

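>>> arm_command --pt "75 0 0 -1.5 0" --pt "75 0 0 -1 0" --pt "75 0 0 -1 0" --pt "75 0 0 0 0"

```text
time_s: 23.6
eef_pos: [0.6444, -0.1461, 0.1017]
tcp_rot: [-0.703, 0.058, 0.707, 0.058]
wrist_force: [-6.0, 2.5, 3.6]
width: 0.0611
```

>>> arm_command --pt "75 0 0 2 0" --pt "75 0 0 2 0" --pt "75 0 0 3 0" --pt "75 0 0 3 0" --pt "75 0 0 0 0"

```text
time_s: 24.22
eef_pos: [0.6369, -0.1448, 0.1019]
tcp_rot: [0.705, -0.058, -0.705, -0.058]
wrist_force: [-0.2, 0.5, -0.7]
width: 0.0617
```

```bash
python3 tl.py w18
```

```text
[ 0.6369 -0.1448  0.1019] [-0.2  0.5 -0.7] [ 0. -0. -1.]
p 0.93 centre [ 0.6612 -0.149   0.1287] normal [-0.986  0.166  0.019] tilt 88.88290181268744 az -9.547946368927336
```

View pics/w18.png

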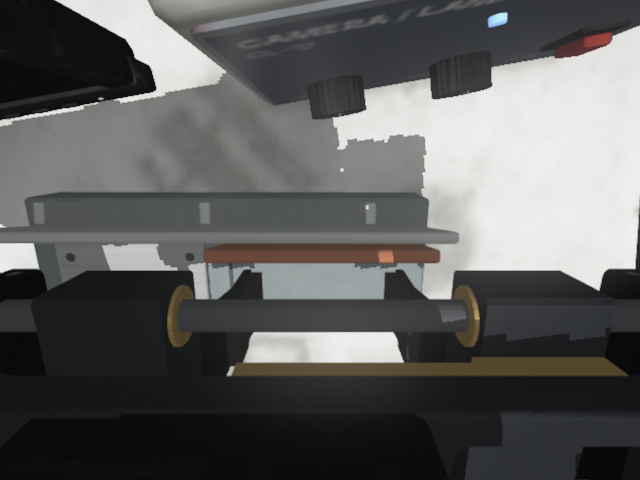

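The plate stays against the fence while the fingers have come clear (gap at rows 262–270). I'll retreat and check.

>>> arm_command --pt "75 0 0 20 0" --pt "75 0 0 35 0" --pt "75 0 0 40 0" --pt "75 -40 0 35 0" --pt "75 -40 0 0 0" --pt "75 0 0 0 0" --pt "75 0 0 0 0"

```text
time_s: 25.2
eef_pos: [0.5084, -0.1234, 0.1817]
tcp_rot: [-0.705, 0.058, 0.705, 0.058]
wrist_force: [-0.9, -0.4, -1.5]
width: 0.0617
```

```bash
python3 m.py w19; python3 -c "
from h import *
p=eyes.capture('scene');save(dict(image=cv2.resize(p['image'][170:320,220:420],(800,600))),'s19.png')
r=spotter.cut_out(p,'copper_plate')
if r:
    c=cloud(p,r[0]['region'],p['cam_to_world']);c0=np.median(c,0);c=c[np.linalg.norm(c-c0,axis=1)<.065]
    n=np.linalg.svd(c-c.mean(0),full_matrices=False)[2][2];n*=-np.sign(n[0]);print(r[0]['p'],len(c),c0,n,'elev',np.degrees(np.arcsin(n[2])),'az',np.degrees(np.arctan2(-n[1],-n[0])),np.percentile(c,[2,98],axis=0).round(3))
"
```

```text
time_s 25.2
q [ 7.200e-02  2.450e-01 -2.970e-01 -1.000e-03 -1.028e+00  1.334e+00]
eef_pos [ 0.508 -0.123  0.182]
wrist_force [-0.926 -0.401 -1.539]
width 0.062
[[-0.    -0.164 -0.986]
 [ 0.    -0.986  0.164]
 [-1.    -0.     0.   ]]
cam [ 0.57571854 -0.13621815  0.34682657]
copper_plate 0.78 8969 z 0.09132733315129082
((651.6666870117188, -147.53823852539062), (98.47493743896484, 2.8699073791503906), 80.6419448852539) [[642.2000122070312, -195.89999389648438], [645.0999755859375, -196.39999389648438], [661.0999755859375, -99.19999694824219], [658.2999877929688, -98.69999694824219]]
steel_plate none
drying_stand 0.86 29736 z 0.04093954359422716
((628.4478759765625, -79.25267028808594), (269.453369140625, 77.53984832763672), 80.59297943115234) [[568.2000122070312, -205.8000030517578], [644.7000122070312, -218.5], [688.7000122070312, 47.29999923706055], [612.2000122070312, 60.0]]
0.57 1259 [ 0.65312941 -0.14268956  0.08936868] [-0.96978526  0.16451199  0.18014538] elev 10.378227966206644 az -9.62786039679676 [[ 0.64  -0.194  0.045]
 [ 0.667 -0.098  0.129]]
```

View pics/w19.png

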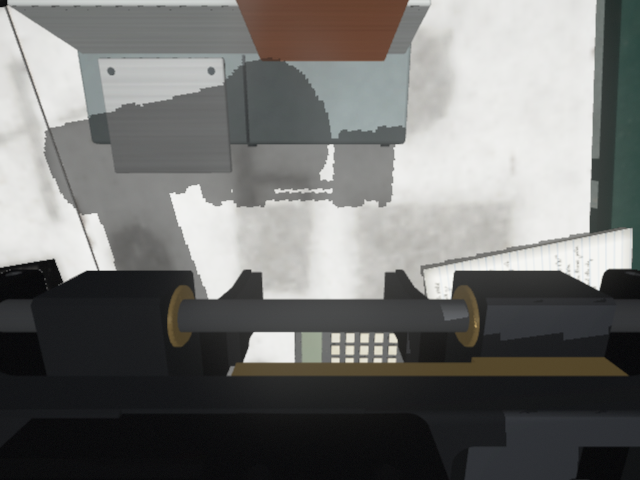

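View pics/s19.png

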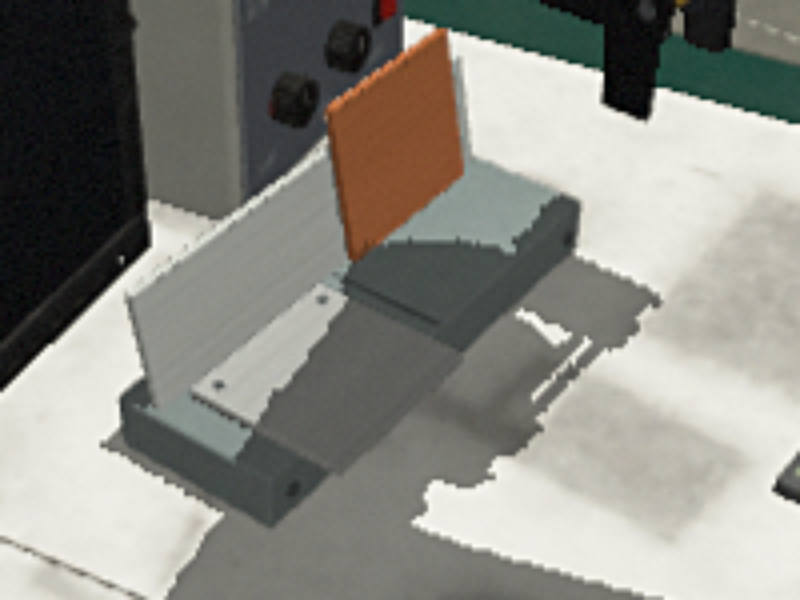

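The copper plate leans on the fence at about 10.4° back with azimuth -9.6°, matching the fence, and sits on its own half. The steel plate still lies flat. Handing in.

```bash
python3 -c "
from rig import job; print(job.sign_off())"
```

```text
the job is handed in; nothing more can be done
None
```

The copper plate now stands on its back edge in its own (right) half, leaning squarely against the fence, and the gripper is clear of it. I handed the job in at about 25 s of the 35 s allowed.

- **Method:** I pushed the plate's front edge with the sides of both fingers until the back edge met the fence foot. I then raised it along an arc past vertical, pressed it lightly against the fence and backed away.
- **First try failed:** The plate reached the fence, but my retreat pulled it back down flat in the same half. At this jaw opening the fingertips reached only about 2 mm beyond the TCP, not the stated 22 mm, so I had been pushing with the very tips. A second approach also passed over the plate without touching it. I then went in about 25 mm lower and the repeat worked.
- **Forces:** The highest wrist force I read was about 15 N.
- **Copper plate, last check:** It leans back 10.4° at a yaw of -9.6°, against 10° and about -9.5° for the fence. It spans z of about 0.045 to 0.129 m.
- **Steel plate, last check:** It lies flat in both final pictures. Its measured position had not changed after the first try. The network did not find it in the last wrist picture, so I confirmed its final position by eye only.

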